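Post the spent injector into the sharps bin

TASK

Dispose of the spent auto-injector: pick it up from the trolley top and push it from the shelf of the yellow sharps bin through the sprung flap, so that it drops inside and the flap snaps shut behind it. The spent injector is the one with the slim bare nose at its end; leave the unused one, which still wears its wide cap, where it lies.

Things in the scene. Friction and masses are not known exactly. Their poses are not given: they have to be found in the camera images.
- spent_injector: Spent auto-injector, loose, 0.12 kg, lying flat: white bar 100 long (x) x 34 wide (y) x 26 mm high, grey band round the tail, amber window on top, slim round grey nose (16 thick, 25 mm long, mid-height) on its +x end; spans x -50 to +75 mm. Origin: centre of the bar, 13 mm above its underside, within 5 mm of the centre of mass in plan; z up. Either end may go first.
- unused_injector: Unused auto-injector, loose, lying flat, to be left alone: the same white bar, band and window, but its +x end wears a wide grey block-shaped cap, 36 long x 44 wide x 30 mm high, from x = 46 to 82 mm. Origin: centre of the bar, 13 mm above its underside; x along the bar towards the cap, z up.
- sharps_bin: Yellow sharps bin, fixed: box 200 deep, 168 wide, 242 mm high, clear roof. Front slot 90 wide, 180 to 234 mm up, flap behind it. Rimless shelf before it, top 180 mm up, 120 wide, from x -130 to 0 mm (front wall plane). Inside (x 0 to 196) a deep drop: what is pushed past half its length tips in. Origin: on the table under the middle of the shelf's inner edge; x into the bin, y along the slot, z up.
- flap (a joint): Grey sprung flap closing the slot from inside, 86 wide x 50 mm tall, hinged along its top edge 234 mm above the table (54 mm above the shelf). 0 = shut, hanging upright; it swings only into the bin, to at most 1.35 rad. A light spring (0.3 N at its lower edge to start it, under 1 N wide open) shuts it when nothing holds it.
Not all that is in view belongs to the job. What is shaped like the spent_injector but turquoise is not meant.

How it is judged:
By the outcome, as a careful person would: the job done as asked, in the order asked, and still so for the second after the job is handed in, with the robot touching nothing.
It also fails if it takes over 45 s, if anything falls off the work surface, if the arm or the gripper's body presses on something with over 40 N, if the wrist force passes 120 N, or if a joint passes its speed limit or range.

ROBOT

A 6-joint arm with a two-finger parallel gripper is mounted at the origin on the work surface. World frame = base frame: x ahead of the robot, y to its left, z up, the work surface at z = 0. Lengths are in m, angles in rad, forces in N, time in s.
With the tool pointing down it reaches from about 0.35 to 0.8 m from the base axis. Payload 7.3 kg.
Tool frame: the origin (TCP) lies midway between the tips of the shut fingers; the grasp point (between the pads) lies 19 mm behind it; z points along the fingers, y is the line along which they close (so a half turn about z gives the same grasp; the last joint's range is limited). The gripper opens to 85 mm and grips with 20 to 120 N. Pads are 22 mm wide; open, the fingers measure 114 mm over their backs; the gripper's body (76 mm by 85 mm) begins 54 mm behind the grasp point. The pads swing forward as they close: fully open they stand 13 mm farther back than shut.
Start: joints at [-1.378, 0.342, 1.524, -0, 1.275, -0.146], TCP at [0.175, -0.495, 0.231] pointing down, gripper open.
Joint ranges: [-2.53, 2.53], [-0.77, 2.02], [0.04, 2.7], [-1, 4.14], [0.28, 2.66], [-3.11, 3.11]. Speed limits (rad/s): [2.57, 2.57, 3.14, 3.14, 3.14, 3.14].

INTERFACE

Orientations are given as a 3x3 rotation matrix whose columns are the frame's x, y, z axes.
In Python, from bench import robot, cams gives the robot as it stands. The module is installed in compiled form; this text tells all that it offers.
- The arm moves only by the tool step_arm, never from a script. Its argument "motion" is text: rows parted by semicolons, each of 4 numbers parted by spaces: the shift along the world's x, y, z in cm, then the turn about the world's z in rad. In form: tx ty tz roll; .... A call has 1 to 12 rows; each row shifts and turns the commanded pose from where the row before left it; what a row does not reach is not made up. A row lasts 1/12 s, in which the tool goes at most 41.7 mm and 7.16 degrees, less where a joint would pass 70% of its speed; a pose out of reach is approached as far as the arm can. A call with a gripper value outside its range is refused whole. "grip" is the closure, from 0 (fully open) to 1 (shut), set as the call begins (left out, the last holds). The fingers move at their own pace and stop on an object; "force" is the grip in N (left out, the last holds). Time passes only in rows, so rows that do not move let the fingers close. It gives the time, the measured TCP pose, the force, the opening and the grip force at its end, in the units of the state.
- robot.observe(): the state, without advancing time (a new reading comes with each control period).
- cams.grab_frame(name): name is "scene" or "top"; returns a dict with "frame" (400x640x3 uint8, red, green, blue), "range_z" (400x640 float32, m along the optical axis (not along the pixel's ray), 0 where there is no reading), "K" (3x3 intrinsics, pixels), "world_to_cam" (4x4, takes a point from world to camera coordinates). Camera axes: x right, y down, z forward; pixel columns grow to the right and rows downward; lengths in m; the calibration is good to about 2 mm. A picture is of the moment at which its call begins.
- robot.job_done(): hands the job in; it is judged then, once.
The state is a dict: "time": time; "qpos": joint angles; "qd": joint speeds; "joint_torque": joint torques, N m; "ee_pos": TCP position; "ee_rot": TCP orientation; "wrist_force": force on the tool from outside, world axes, zero at the start; "ft_torque": the same for the moment, N m; "grip_width": finger opening in m; "finger_force": force on a finger pad.
Only numpy, scipy, OpenCV 4.12 (cv2) and the standard library are available. Lean on these libraries where they do the work, as an engineer would, in place of code of your own. Each camera call takes 0.05 s, during which the arm holds its last target. There are 200 camera calls.

## Working session

There is one attempt and no reset: what is moved stays moved. The work goes in short steps, Python scripts to look and compute and a tool call to move; the robot and the scene stay as the last step left them, time stands still between calls to the robot, and variables do not carry over. Pictures are saved under pics/ and viewed, at most 10 in all, crops included, and the job is handed in when it is done.

Besides the shell and the picture viewer there is one more tool, called after "Call:" in YAML: its name, and indented under it one key for each argument. step_arm: Moves the arm, as the interface text tells. Its arguments: {"type":"object","properties":{"motion":{"type":"string"},"grip":{"type":"number"},"force":{"type":"number"}},"required":["motion"]}

```bash
mkdir -p pics; cat > h.py <<'E'
import numpy as np, cv2
from bench import robot, cams
def grab(n):
    f=cams.grab_frame(n); K=f["K"]; z=f["range_z"]; v,u=np.mgrid[:400,:640]
    c=np.stack([(u-K[0,2])/K[0,0]*z,(v-K[1,2])/K[1,1]*z,z],-1)
    T=np.linalg.inv(f["world_to_cam"]); W=c@T[:3,:3].T+T[:3,3]; W[z==0]=np.nan
    return f["frame"],W,f
def save(n,im,s=1): cv2.imwrite("pics/"+n,cv2.resize(im[...,::-1],None,fx=s,fy=s,interpolation=cv2.INTER_CUBIC))
E
python3 - <<'E'
from h import *
for n in("scene","top"):
    im,W,f=grab(n); save(n+"1.png",im,1.25); np.savez(n,im=im,W=W)
s=robot.observe(); print(s["time"],s["ee_pos"],s["ee_rot"],s["grip_width"])
E
```

```text
0.1 [ 0.1744386  -0.49480145  0.23069382] [[ 9.43152958e-01  3.32358869e-01 -2.83985473e-04]
 [ 3.32358938e-01 -9.43151985e-01  1.36715439e-03]
 [ 1.86544425e-04 -1.38382082e-03 -9.99999025e-01]] 0.08505819329022692
```

View pics/scene1.png

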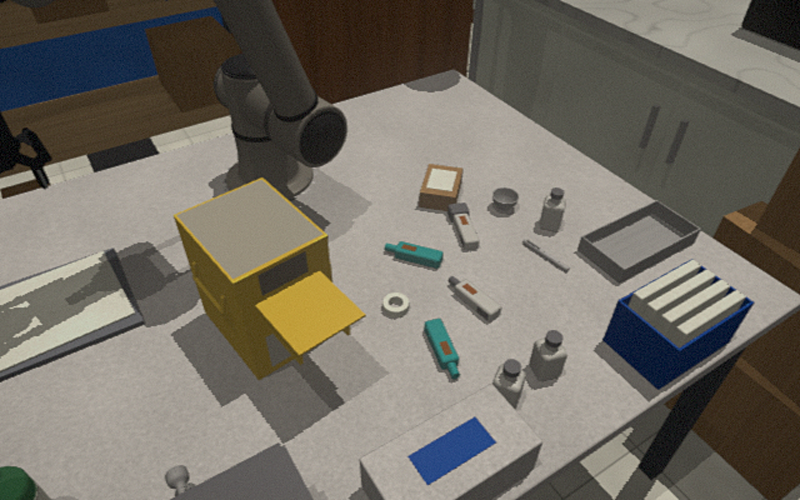

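View pics/top1.png

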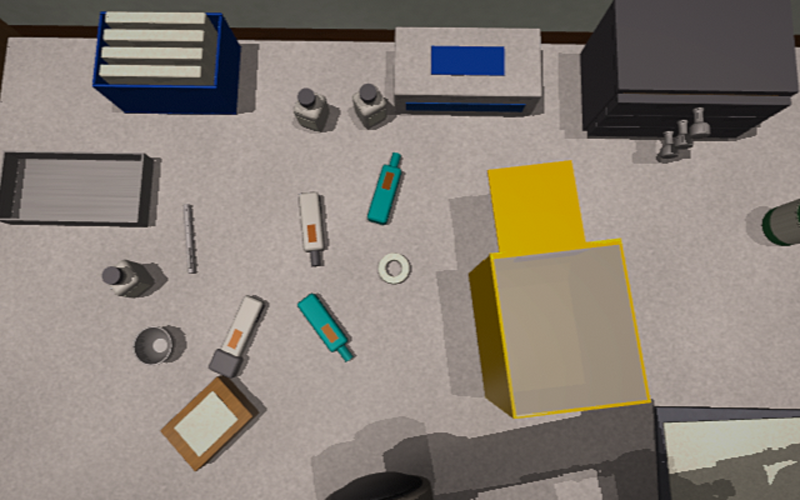

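Scene picture: white bars at (475,297) with a slim nose and (463,225) with a wide cap, turquoise ones at (415,252) and (441,347), and the bin shelf at (310,312). 
Top picture: candidates are white (313,228) slim nose, white (238,335) wide cap, turquoise (385,188) and (325,327). I choose (313,228).

```bash
python3 - <<'E'
from h import *
d=np.load("top.npz"); im,W=d["im"],d["W"]
save("crop1.png",im[140:310,160:330],3)
hsv=cv2.cvtColor(im,cv2.COLOR_RGB2HSV)
def box(m,name):
    P=W[m]; r=cv2.minAreaRect(P[:,:2].astype(np.float32)*1000); b=cv2.boxPoints(r)
    print(name,m.sum(),"c",np.round(r[0],1),"size",np.round(r[1],1),"z pct",np.round(np.nanpercentile(P[:,2],[5,50,95]),4)); print(np.round(b,1).tolist())
t=np.nanmedian(W[230:260,100:140,2]); print("table",t)
u,v=np.meshgrid(np.arange(640),np.arange(400))
reg=(u>232)&(u<266)&(v>148)&(v<218)
box(reg&(W[...,2]>.018),"inj top"); box(reg&(W[...,2]>.008),"inj all")
box(reg&(W[...,2]>.018)&(hsv[...,1]>130),"window")
box(reg&(v>200)&(W[...,2]>.008),"nose")
yel=(hsv[...,0]>18)&(hsv[...,0]<32)&(hsv[...,1]>150)
box(yel&(abs(W[...,2]-.18)<.006)&(v<205)&(u>380),"shelf")
box((W[...,2]>.236)&(W[...,2]<.25)&(u>380)&(u<530)&(v>185)&(v<340),"roof")
# neighbours
for n,(x,y) in dict(spent=(250,180),unused=(190,265),tq1=(308,150),ring=(315,214),tq2=(258,260),bottle=(247,78)).items(): print(n,np.round(W[y,x],3))
s=np.load("scene.npz"); hs=cv2.cvtColor(s["im"],cv2.COLOR_RGB2HSV); W=s["W"]
u,v=np.meshgrid(np.arange(640),np.arange(400))
yel=(hs[...,0]>18)&(hs[...,0]<32)&(hs[...,1]>150)
box(yel&(abs(W[...,2]-.18)<.005)&(v>215)&(u>200),"shelf scene")
E
```

```text
table -0.0005899337160818474
inj top 803 c [598.5 172.4] size [125.2  34.4] z pct [0.0198 0.0246 0.0276]
[[534.2000122070312, 180.89999389648438], [538.9000244140625, 146.8000030517578], [662.9000244140625, 164.0], [658.2000122070312, 198.0]]
inj all 880 c [598.5 172.2] size [125.2  34.9] z pct [0.0163 0.0243 0.0275]
[[534.0, 180.39999389648438], [539.0, 145.89999389648438], [662.9000244140625, 163.89999389648438], [657.9000244140625, 198.5]]
window 80 c [588.4 172. ] size [29. 12.] z pct [0.023  0.0256 0.0283]
[[573.0999755859375, 175.39999389648438], [575.2000122070312, 163.60000610351562], [603.7000122070312, 168.60000610351562], [601.7000122070312, 180.39999389648438]]
nose 94 c [548.9 167. ] size [26.4 18.4] z pct [0.0123 0.0185 0.0219]
[[534.0, 173.0], [538.0999755859375, 155.10000610351562], [563.7999877929688, 160.89999389648438], [559.7999877929688, 178.8000030517578]]
shelf 4540 c [ 606.9 -165. ] size [118.6 119.9] z pct [0.1771 0.1792 0.1814]
[[540.0999755859375, -113.5999984741211], [556.2000122070312, -232.39999389648438], [673.7000122070312, -216.5], [657.5999755859375, -97.5999984741211]]
roof 14503 c [ 439.6 -188.5] size [204.3 169.1] z pct [0.2394 0.2413 0.2434]
[[326.8999938964844, -118.5], [349.79998779296875, -286.1000061035156], [552.2999877929688, -258.5], [529.4000244140625, -90.9000015258789]]
spent [0.602 0.171 0.026]
unused [0.425 0.285 0.027]
tq1 [0.668 0.051 0.027]
ring [ 0.537  0.034 -0.001]
tq2 [0.437 0.147 0.028]
bottle [0.795 0.174 0.098]
shelf scene 3211 c [ 601.2 -166.5] size [132.5 128.6] z pct [0.1781 0.18   0.1821]
[[526.7000122070312, -111.9000015258789], [544.5, -239.3000030517578], [675.7000122070312, -221.0], [657.9000244140625, -93.5999984741211]]
```

View pics/crop1.png

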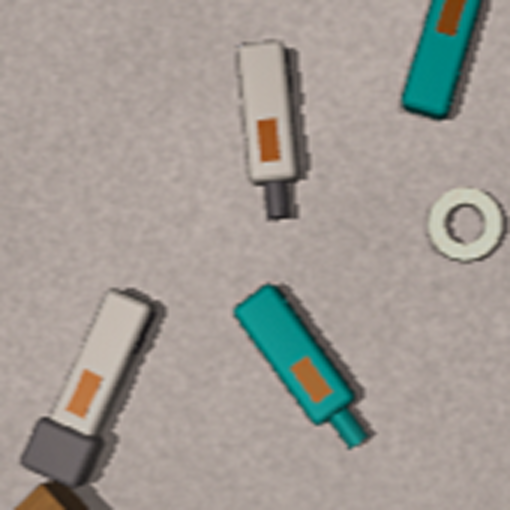

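Crop: the bar at crop (267,110) wears a slim round nose at (280,198), so it is the spent one; the bar at (90,380) wears the wide cap. The sizes (125×34 mm, top 26 mm) agree, and so do the shelf (180 mm up) and the roof (242 mm).
The bar centre is at about (0.611, 0.174) with the nose heading 188°. The bin origin is at about (0.538, -0.175) and its x axis also heads 188°.

Call:
step_arm:
  motion: "0 0 3.3 0;0 0 3.3 0;0 0 3.3 0;0 0 3.1 0;1.82 2.79 0 -0.01;1.82 2.79 0 -0.01;1.82 2.79 0 -0.01;1.82 2.79 0 -0.01;1.82 2.79 0 -0.01;1.82 2.79 0 -0.01;1.82 2.79 0 -0.01;1.82 2.79 0 -0.01"
  grip: 0

```text
time: 1.1
ee_pos: [0.3205, -0.2703, 0.3611]
ee_rot: [[0.967, 0.255, -0.0], [0.255, -0.967, 0.0], [-0.0, -0.0, -1.0]]
wrist_force: [1.8, -1.2, -0.1]
grip_width: 0.0854
finger_force: 0.0
```

Call:
step_arm:
  motion: "1.82 2.79 0 -0.01;1.82 2.79 0 -0.01;1.82 2.79 0 -0.01;1.82 2.79 0 -0.01;1.82 2.79 0 -0.01;1.82 2.79 0 -0.01;1.82 2.79 0 -0.01;1.82 2.79 0 -0.01;1.82 2.79 0 -0.01;1.82 2.79 0 -0.01;1.82 2.79 0 -0.01;1.82 2.79 0 -0.01"

```text
time: 2.1
ee_pos: [0.539, 0.0645, 0.3609]
ee_rot: [[0.99, 0.138, -0.001], [0.138, -0.99, -0.0], [-0.001, 0.0, -1.0]]
wrist_force: [0.4, -1.1, -0.1]
grip_width: 0.0855
finger_force: 0.0
```

Call:
step_arm:
  motion: "1.82 2.79 0 0;1.82 2.79 0 0;1.82 2.79 0 0;1.82 2.79 0 0;0 0 -3 0;0 0 -3 0;0 0 -3 0;0 0 -3 0;0 0 -3 0;0 0 -3 0;0 0 0 0;0 0 0 0"

```text
time: 3.1
ee_pos: [0.6105, 0.1743, 0.18]
ee_rot: [[0.99, 0.138, -0.004], [0.138, -0.99, -0.001], [-0.004, 0.0, -1.0]]
wrist_force: [0.3, -0.5, 0.5]
grip_width: 0.0855
finger_force: 0.0
```

```bash
python3 - <<'E'
from h import *
s=robot.observe(); R=s["ee_rot"]; print(s["time"],s["ee_pos"],np.degrees(np.arctan2(R[1,0],R[0,0])),s["wrist_force"])
E
```

```text
3.1 [0.61048692 0.17426217 0.18001444] 7.949541178334326 [ 0.32412522 -0.46664977  0.50300595]
```

Call:
step_arm:
  motion: "0 0 -3 0;0 0 -3 0;0 0 -3 0;0 0 -3 0;0 0 -2.5 0;0 0 -1.5 0;0 0 -1 0;0 0 -0.6 0;0 0 0 0;0 0 0 0;0 0 0 0;0 0 0 0"

```text
time: 4.1
ee_pos: [0.6122, 0.1746, 0.0068]
ee_rot: [[0.99, 0.138, 0.002], [0.138, -0.99, 0.0], [0.002, 0.0, -1.0]]
wrist_force: [-0.3, 0.3, -1.5]
grip_width: 0.0851
finger_force: 0.0
```

Call:
step_arm:
  motion: "0 0 0 0;0 0 0 0;0 0 0 0;0 0 0 0;0 0 0 0;0 0 0 0;0 0 0 0;0 0 0 0;0 0 0 0;0 0 0 0"
  grip: 1
  force: 35

```text
time: 4.93
ee_pos: [0.6115, 0.1745, 0.0056]
ee_rot: [[0.99, 0.138, 0.001], [0.138, -0.99, -0.0], [0.001, 0.0, -1.0]]
wrist_force: [0.5, 0.2, 3.7]
grip_width: 0.0331
finger_force: 36.7
```

Call:
step_arm:
  motion: "0 0 1.5 0;0 0 3 0;0 0 3 0;0 0 3 0;0 0 3 0;0 0 3 0;0 0 3 0;0 0 3 0;0.5 -3.3 0 0;0.5 -3.3 0 0;0.5 -3.3 0 0;0.5 -3.3 0 0"

```text
time: 5.93
ee_pos: [0.6309, 0.0413, 0.2298]
ee_rot: [[0.99, 0.139, -0.001], [0.139, -0.99, 0.0], [-0.001, -0.0, -1.0]]
wrist_force: [1.1, 0.3, -1.2]
grip_width: 0.0329
finger_force: 36.2
```

Call:
step_arm:
  motion: "0.5 -3.3 0 0;0.5 -3.3 0 0;0.5 -3.3 0 0;0.5 -3.3 0 0;0.5 -3.3 0 0;0 -3.3 0 0;0 0 0 0;0 0 0 0;0 0 0 0;0 0 0 0"

```text
time: 6.77
ee_pos: [0.6562, -0.1543, 0.23]
ee_rot: [[0.99, 0.139, -0.001], [0.139, -0.99, 0.001], [-0.001, -0.001, -1.0]]
wrist_force: [-0.7, -0.3, -1.3]
grip_width: 0.0331
finger_force: 36.2
```

```bash
python3 - <<'E'
from h import *
s=robot.observe(); R=s["ee_rot"]; print(s["time"],s["ee_pos"],np.degrees(np.arctan2(R[1,0],R[0,0])),s["wrist_force"],s["grip_width"])
im,W,f=grab("scene"); save("scene2.png",im[130:330,180:400],3)
E
```

```text
6.7667 [ 0.6562161  -0.15431359  0.23001843] 8.016802813272209 [-0.72078985 -0.28310625 -1.33324963] 0.03314079874414916
```

View pics/scene2.png

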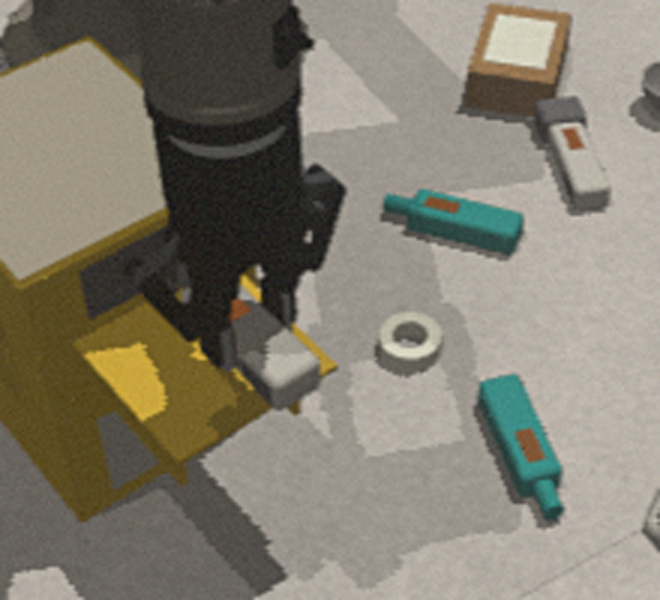

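The injector is held level, its tail at crop (280,370), nose towards the slot at (120,280), above the shelf. I'll lower it onto the shelf.

Call:
step_arm:
  motion: "0 -0.2 -1.2 0;0 0 -1.3 0;0 0 -1 0;-1.0 -0.2 0 0;-1.0 -0.2 0 0;-1.0 -0.2 0 0;-1.0 -0.2 0 0;0 0 0 0;0 0 -0.4 0;0 0 -0.3 0;0 0 0 0;0 0 0 0"

```text
time: 7.82
ee_pos: [0.6165, -0.1652, 0.1876]
ee_rot: [[0.99, 0.139, -0.001], [0.139, -0.99, 0.0], [-0.001, -0.0, -1.0]]
wrist_force: [-0.0, 0.0, -1.7]
grip_width: 0.0335
finger_force: 36.2
```

Call:
step_arm:
  motion: "0 0 -0.1 0;0 0 0 0;0 0 0 0"

```text
time: 8.07
ee_pos: [0.6164, -0.1655, 0.1872]
ee_rot: [[0.99, 0.138, -0.0], [0.138, -0.99, -0.0], [-0.0, 0.0, -1.0]]
wrist_force: [-0.4, -0.1, -1.0]
grip_width: 0.0331
finger_force: 36.2
```

Call:
step_arm:
  motion: "0 0 -0.15 0;0 0 0 0;0 0 0 0"

```text
time: 8.32
ee_pos: [0.6163, -0.1656, 0.1858]
ee_rot: [[0.99, 0.138, -0.0], [0.138, -0.99, -0.0], [-0.0, 0.0, -1.0]]
wrist_force: [0.0, 0.1, -1.3]
grip_width: 0.0332
finger_force: 36.3
```

Call:
step_arm:
  motion: "0 0 -0.1 0;0 0 0 0;0 0 0 0"

```text
time: 8.57
ee_pos: [0.6164, -0.1656, 0.1856]
ee_rot: [[0.99, 0.138, 0.001], [0.138, -0.99, -0.0], [0.001, 0.001, -1.0]]
wrist_force: [-2.1, 1.0, 4.8]
grip_width: 0.0336
finger_force: 36.7
```

Resting on the shelf. I'll release it, rise, and look.

Call:
step_arm:
  motion: "0 0 0 0;0 0 0 0;0 0 0 0;0 0 0 0;0 0 0 0;0 0 0 0;0 0 1 0;0 0 2 0;0 0 2 0;0 0 2 0;3 0.4 0 0;3 0.4 0 0"
  grip: 0

```text
time: 9.57
ee_pos: [0.677, -0.1581, 0.2591]
ee_rot: [[0.991, 0.137, 0.005], [0.137, -0.991, -0.002], [0.005, 0.003, -1.0]]
wrist_force: [1.5, -0.9, -0.4]
grip_width: 0.0856
finger_force: 0.0
```

Call:
step_arm:
  motion: "3 0.4 0 0;0 0 0 0;0 0 0 0;0 0 0 0;0 0 0 0;0 0 0 0;0 0 0 0;0 0 0 0"
  grip: 1

```text
time: 10.23
ee_pos: [0.7059, -0.1538, 0.2558]
ee_rot: [[0.99, 0.138, 0.001], [0.138, -0.99, -0.0], [0.001, 0.0, -1.0]]
wrist_force: [-0.4, -0.1, -0.0]
grip_width: 0.0002
finger_force: 0.0
```

```bash
python3 - <<'E'
from h import *
s=robot.observe(); R=s["ee_rot"]; print(s["time"],s["ee_pos"],s["wrist_force"],s["grip_width"])
im,W,f=grab("scene"); save("scene3.png",im[150:330,180:360],3)
u,v=np.meshgrid(np.arange(640),np.arange(400))
hs=cv2.cvtColor(im,cv2.COLOR_RGB2HSV)
B=(W-[.538,-.175,0])@np.array([[-.9907,.136,0],[-.136,-.9907,0],[0,0,1]])
m=(B[...,0]>-.14)&(B[...,0]<0)&(abs(B[...,1])<.06)&(W[...,2]>.186)&(W[...,2]<.213)&(hs[...,1]<100)
r=cv2.minAreaRect(B[m][:,:2].astype(np.float32)*1000); print(m.sum(),r,np.nanmedian(W[m][:,2]))
print(np.nanpercentile(B[m],[1,50,99],axis=0))
E
```

```text
10.2333 [ 0.7059048  -0.15382385  0.25578267] [-0.35743108 -0.07349928 -0.01473785] 0.00016161524204893102
773 ((-65.84583282470703, 0.45981597900390625), (86.43211364746094, 131.13853454589844), 89.90400695800781) 0.20431120619732146
[[-0.129945   -0.0143947   0.18679373]
 [-0.09612251  0.00920563  0.20431121]
 [-0.00125071  0.01859236  0.20868287]]
```

View pics/scene3.png

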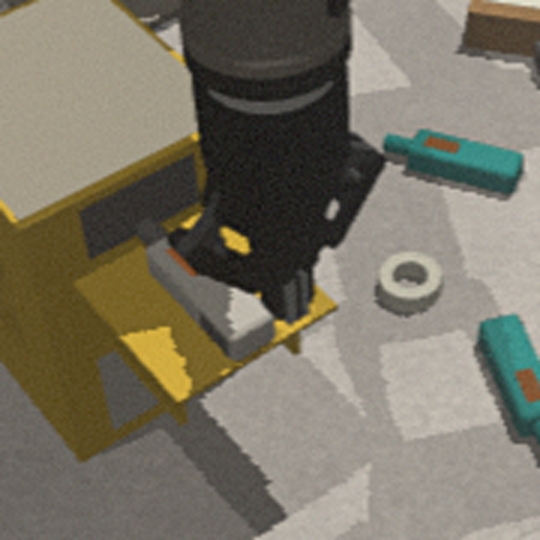

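The injector lies square on the shelf, nose at crop (150,235) at the slot and tail at (250,335), with the shut fingers behind it at (295,295). I'll lower them and push.

Call:
step_arm:
  motion: "0 0 -2 0;0 0 -2 0;0 0 -2 0;0 0 -0.9 0;0 0 0 0;0 0 0 0;0 0 0 0"

```text
time: 10.87
ee_pos: [0.707, -0.1538, 0.1876]
ee_rot: [[0.99, 0.138, 0.003], [0.138, -0.99, -0.001], [0.002, 0.001, -1.0]]
wrist_force: [-0.5, 0.0, -0.3]
grip_width: 0.0
finger_force: 0.0
```

Call:
step_arm:
  motion: "-1.46 -0.2 0 0;-1.46 -0.2 0 0;-1.46 -0.2 0 0;-1.46 -0.2 0 0;-1.46 -0.2 0 0;-1.46 -0.2 0 0;-1.46 -0.2 0 0;-1.46 -0.2 0 0;-1.46 -0.2 0 0;-1.46 -0.2 0 0;0 0 0 0;0 0 0 0"

```text
time: 11.87
ee_pos: [0.561, -0.174, 0.1876]
ee_rot: [[0.99, 0.138, 0.003], [0.138, -0.99, -0.001], [0.003, 0.002, -1.0]]
wrist_force: [-0.3, -0.3, 0.2]
grip_width: 0.0004
finger_force: 0.0
```

```bash
python3 - <<'E'
from h import *
s=robot.observe(); print(s["time"],s["ee_pos"],s["wrist_force"])
im,W,f=grab("scene"); im2,_,_=grab("top")
save("both4.png",np.hstack([im[150:330,130:330],im2[110:290,370:570]]),2)
E
```

```text
11.8667 [ 0.56099333 -0.17400831  0.18762099] [-0.28602932 -0.32182797  0.18657082]
```

View pics/both4.png

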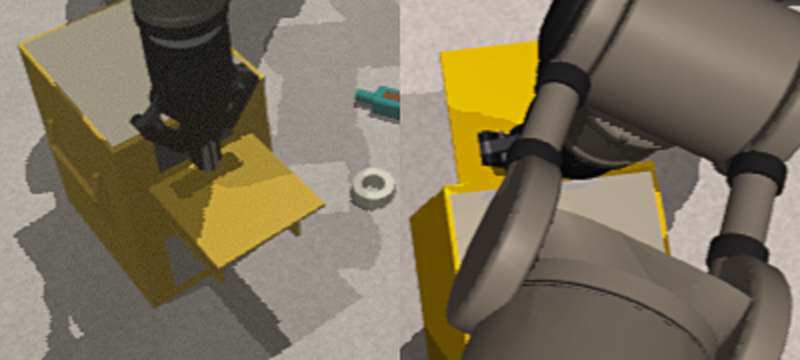

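The left half shows the shelf clear of the injector, with the fingers at (210,150) in front of the slot; in the right half the arm hides the roof. I'll back off and check the flap and the inside.

Call:
step_arm:
  motion: "3 0.4 0 0;3 0.4 0 0;3 0.4 0 0;3 0.4 0 0;2 0.4 2 0;0 2 3 0;0 4 2 0;0 4 0 0;0 4 0 0;0 4 0 0;0 4 0 0;0 4 0 0"

```text
time: 12.97
ee_pos: [0.7006, 0.1062, 0.2545]
ee_rot: [[0.99, 0.139, 0.001], [0.139, -0.99, 0.0], [0.001, 0.0, -1.0]]
wrist_force: [-0.4, -0.5, -0.5]
grip_width: 0.0002
finger_force: 0.0
```

Call:
step_arm:
  motion: "0 4 0 0;0 4 0 0;0 0 0 0;0 0 0 0;0 0 0 0"

```text
time: 13.38
ee_pos: [0.7006, 0.1839, 0.254]
ee_rot: [[0.99, 0.139, -0.0], [0.139, -0.99, -0.001], [-0.0, 0.001, -1.0]]
wrist_force: [0.2, -0.2, 0.2]
grip_width: -0.0001
finger_force: 0.0
```

```bash
python3 - <<'E'
from h import *
s=robot.observe(); print(s["time"],s["ee_pos"],s["wrist_force"])
im,W,f=grab("scene"); im2,W2,_=grab("top")
save("both5.png",np.hstack([im[130:310,130:330],im2[120:340,370:570][:180]]),2)
save("in5.png",cv2.convertScaleAbs(im2[180:340,370:530],alpha=1.3),3)
M=np.array([[-.9907,.136,0],[-.136,-.9907,0],[0,0,1]])
B=(W-[.538,-.175,0])@M
m=(abs(B[...,1])<.038)&(W[...,2]>.185)&(W[...,2]<.23)&(B[...,0]>-.12)&(B[...,0]<.19)
print("slot pts x",m.sum(),np.nanpercentile(B[m][:,0],[2,50,98]))
B=(W2-[.538,-.175,0])@M
m=(abs(B[...,1])<.08)&(B[...,0]>.005)&(B[...,0]<.19)&(W2[...,2]<.235); print("seen inside",m.sum())
E
```

```text
13.3833 [0.70060401 0.18391696 0.25404709] [ 0.23627932 -0.23749567  0.20246212]
slot pts x 579 [0.00017063 0.00233819 0.00460994]
seen inside 0
```

View pics/both5.png

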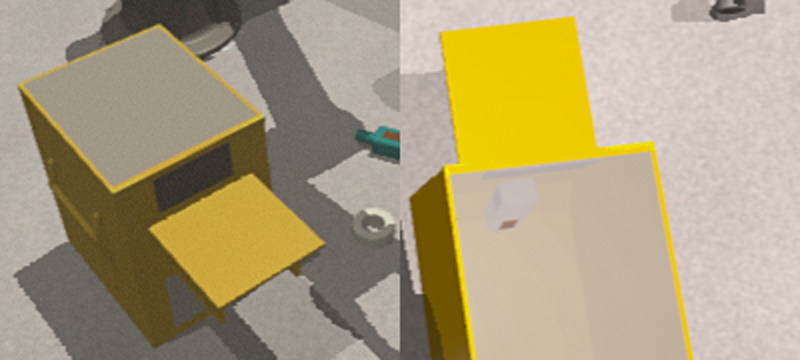

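View pics/in5.png

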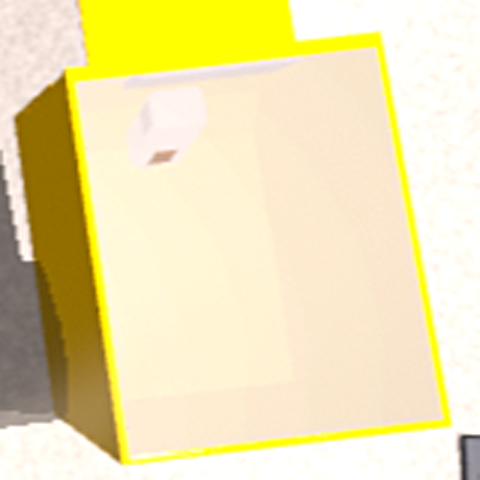

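The injector is seen through the roof inside the bin, its window at (160,156) in the close-up. The flap is shut: all the slot's depth points lie at the front wall plane. The shelf is empty and the arm is clear.

```bash
python3 -c "
from bench import robot
print(robot.job_done())"
```

```text
the job is handed in; nothing more can be done
None
```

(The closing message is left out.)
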